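# Rebuild the signal tower in lamp order

## Task

Build up the signal tower on its square base, one part at a time from the bottom: first the green module, then the yellow, then the red, and last the black cap, each upright and fully home on the spigot of the part below. Set the parts down rather than dropping them, and leave the blue spare module, the screwdriver and the nut tray where they are.

Things in the scene. Friction and masses are not known exactly. Their poses are not given: they have to be found in the camera images.
- tower_base: signal-tower base, fixed to the deck: square dark-grey foot 90 x 90 x 8 mm, four bright bolts, on it a white post 50 mm diameter whose flat shoulder is 30 mm above the deck, topped by the same grey spigot as the modules (12 mm tall). Origin: centre of its underside, z up. A part fully home on it has its underside at 30 mm.
- green: green ribbed lamp module with black collar, upright, 50 mm diameter, 40 mm tall, plus a grey tapered spigot on top (12 mm tall, 34 mm wide at foot, 20 mm at tip). The lowest 13 mm are hollow underneath (38 mm wide, open below), to go over the spigot below with 2 mm play all round. About 80 g. Origin: centre of its underside, z up. Loose. The next part's underside rests 40 mm above its origin.
- yellow: yellow ribbed lamp module with black collar, upright, 50 mm diameter, 40 mm tall, plus a grey tapered spigot on top (12 mm tall, 34 mm wide at foot, 20 mm at tip). The lowest 13 mm are hollow underneath (38 mm wide, open below), to go over the spigot below with 2 mm play all round. About 80 g. Origin: centre of its underside, z up. Loose. The next part's underside rests 40 mm above its origin.
- red: red ribbed lamp module with black collar, upright, 50 mm diameter, 40 mm tall, plus a grey tapered spigot on top (12 mm tall, 34 mm wide at foot, 20 mm at tip). The lowest 13 mm are hollow underneath (38 mm wide, open below), to go over the spigot below with 2 mm play all round. About 80 g. Origin: centre of its underside, z up. Loose. The cap's underside rests 40 mm above its origin.
- cap: black end cap of the tower: round, 50 mm diameter, straight side up to 24 mm, then a low dome, 34 mm tall, no spigot; the lowest 13 mm are hollow underneath as in the modules. About 50 g. Stands loose on the deck. Origin: centre of its underside, z up.
- blue: blue ribbed lamp module with black collar, upright, 50 mm diameter, 40 mm tall, plus a grey tapered spigot on top (12 mm tall, 34 mm wide at foot, 20 mm at tip). The lowest 13 mm are hollow underneath (38 mm wide, open below), to go over the spigot below with 2 mm play all round. About 80 g. Origin: centre of its underside, z up. A spare that is not used: it stays where it stands.
- screwdriver: bystander: screwdriver with an orange handle, 170 mm long, lying on the deck along its own x axis (handle to -x), at the robot's right. Origin: on its underside at its middle. To be left alone.
- tray: bystander: small open blue tray with nuts in it, 120 (x) x 80 (y) x 28 mm, loose on the deck at the robot's left. Origin: centre of its underside. To be left alone.

How it is judged:
By the outcome, as a careful person would: the job done as asked, in the order asked, and still so for the second after the job is handed in, with the robot touching nothing.
It also fails if it takes over 125 s, if anything falls off the work surface, if the arm or the gripper's body presses on something with over 40 N, if the wrist force passes 120 N, or if a joint passes its speed limit or range.

## Robot

A 6-joint arm with a two-finger parallel gripper is mounted at the origin on the work surface. World frame = base frame: x ahead of the robot, y to its left, z up, the work surface at z = 0. Lengths are in mm, angles in rad, forces in N, time in s.
With the tool pointing down it reaches from about 350 to 975 mm from the base axis. Payload 7.1 kg.
Tool frame: the origin (TCP) lies on the centre line of the jaws, within the pads' length; the fingertips stand 25 mm ahead of it and the grasp point (between the pads) lies 6 mm ahead of it (ctrl.nose_length is the distance from the TCP to the fingertips, in mm); x points along the fingers, y is the direction in which the jaws open and shut, and the axes are right-handed (so a half turn about x gives the same grasp; the last joint's range is limited). The gripper opens to 88 mm and grips with 3 to 60 N. Pads are 20 mm wide; open, the fingers measure 115 mm over their backs; the gripper's body (75 mm by 178 mm) begins 61 mm behind the grasp point.
Start: joints at [1.193, 0.423, 1.63, -0, 1.089, -0.019], TCP at [219.437, 585.194, 247.675] pointing down, gripper open.
Joint ranges: [-3, 3], [-0.9, 2.11], [0.09, 2.58], [-1.31, 4.45], [0.11, 2.69], [-2.54, 2.54]. Speed limits (rad/s): [2.39, 2.39, 3.01, 3.14, 3.14, 3.14].

## Interface

Orientations are given as a rotation vector (axis times angle).
In Python, from workcell import ctrl gives the robot as it stands.
- The arm moves only by the tool arm_command, never from a script. Its argument "deltas" is a list of rows, each a list of 4 numbers: the shift along the tool's x, y, z in m, then the turn about the tool's x in rad. In form: [[tx, ty, tz, yaw], ...]. A call has 1 to 10 rows; each row shifts and turns the pose as measured when the row begins, along the tool's axes as they then stand; what a row does not reach is not made up. A row lasts 1/10 s, in which the tool goes at most 50 mm and 8.59 degrees, less where a joint would pass 70% of its speed; a pose out of reach is approached as far as the arm can. A call is refused whole if a number of a shift passes 0.05 or a number of a turn 0.15, either way. A call with a gripper value outside its range is refused whole. "hand" is the finger opening in m, from 0 to 0.0878, set as the call begins (left out, the last holds). The fingers move at their own pace and stop on an object; the grip force is fixed at half the most. Time passes only in rows, so rows that do not move let the fingers close. It gives the time, the measured TCP pose, the force and the opening at its end, in the units of the state.
- ctrl.get_obs(): the state, without advancing time (a new reading comes with each control period).
- ctrl.get_image(name): name is "scene" or "top" or "wrist"; returns the picture (480x640x3 uint8, red, green, blue); there is no depth.
- ctrl.get_calibration(name): a dict with "fx", "fy", "cx", "cy" (pixels), "R" (3x3) and "t" (3): a world point X has camera coordinates R X + t. Camera axes: x right, y down, z forward; pixel columns grow to the right and rows downward; lengths in mm; the calibration is good to about 2 mm. A picture is of the moment at which its call begins: read the wrist's pose just before it. get_calibration takes no time and is no camera call; for the wrist camera it gives the pose at the moment of the call.
- ctrl.close_job(): hands the job in, once; it reports no verdict.
The state is a dict: "t": time; "qpos": joint angles; "qvel": joint speeds; "joint_torque": joint torques, N m; "ee_pos": TCP position; "orientation": TCP orientation; "ft_force": force on the tool from outside, world axes, zero at the start; "moment": the same for the moment, N m; "width": finger opening in mm.
Only numpy, scipy, OpenCV 4.12 (cv2) and the standard library are available. Lean on these libraries where they do the work, as an engineer would, in place of code of your own. Each camera call takes 0.05 s, during which the arm holds its last target.

## Working session

There is one attempt and no reset: what is moved stays moved. The work goes in short steps, Python scripts to look and compute and a tool call to move; the robot and the scene stay as the last step left them, time stands still between calls to the robot, and variables do not carry over. Pictures are saved under pics/ and viewed, and the job is handed in when it is done.

Besides the shell and the picture viewer there is one more tool, called after "Emit:" as name(argument=value, ...) on one line, values as JSON. arm_command: Moves the arm, as the interface text tells. Its arguments: {"type":"object","properties":{"deltas":{"type":"array","items":{"type":"array","items":{"type":"number"}}},"hand":{"type":"number"}},"required":["deltas"]}

```bash
ls; mkdir -p pics
python3 - <<'E'
from workcell import ctrl
import cv2
o=ctrl.get_obs();print(o)
for n in("scene","top","wrist"):
    c=ctrl.get_calibration(n);print(n,c)
    cv2.imwrite(f"pics/{n}0.png",ctrl.get_image(n)[:,:,::-1])
E
```

```text
pics
{'t': 0.0, 'qpos': array([ 1.19298963e+00,  4.23818428e-01,  1.63069108e+00,  2.31730989e-05,
        1.08858845e+00, -1.90397683e-02]), 'qvel': array([-0.00050345, -0.00082613,  0.00022859, -0.00085732, -0.00022059,
       -0.00026856]), 'joint_torque': array([-4.58553568e-04, -5.44637525e+01, -2.73658544e+01,  6.41535292e-02,
        2.31780874e-02, -1.27122994e-04]), 'ee_pos': array([219.25296182, 584.72836811, 246.91523544]), 'orientation': array([ 0.28036109,  1.55271993, -0.28268315]), 'ft_force': array([-0.00622459,  0.21398475,  0.33029465]), 'moment': array([-0.00018468, -0.00524759,  0.00779606]), 'width': 87.95631955515027}
scene {'fx': 448.16128120199767, 'fy': 448.16128120199767, 'cx': 321.33282679592145, 'cy': 235.22713251911384, 'R': array([[ 0.12218818,  0.992487  , -0.00629343],
       [ 0.86641475, -0.10975585, -0.48711307],
       [-0.48414413,  0.05406674, -0.87331624]]), 't': array([ -73.81061321, -476.69719229, 1282.02791774])}
top {'fx': 478.0531250163716, 'fy': 478.0531250163716, 'cx': 314.0871209472651, 'cy': 234.62423316968707, 'R': array([[ 0.01386503, -0.9997046 ,  0.019962  ],
       [-0.99811149, -0.01503224, -0.05956078],
       [ 0.05984326, -0.01909849, -0.99802507]]), 't': array([-14.90263144, 547.04428365, 990.3837962 ])}
wrist {'fx': 339.9618080521464, 'fy': 339.9618080521464, 'cx': 313.6550944174181, 'cy': 240.82129140452858, 'R': array([[ 0.35145398,  0.93620392, -0.00152004],
       [ 0.90574678, -0.3396086 ,  0.25355229],
       [ 0.23686043, -0.09048873, -0.96732049]]), 't': array([-625.39756499,  -31.45960942,  390.39828261])}
```

View pics/scene0.png

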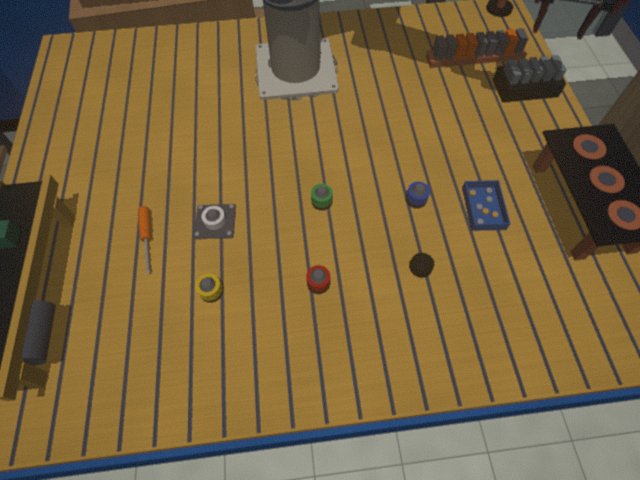

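View pics/top0.png

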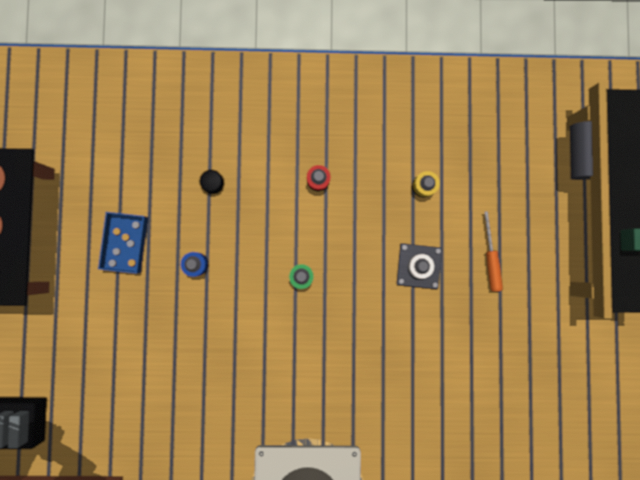

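View pics/wrist0.png

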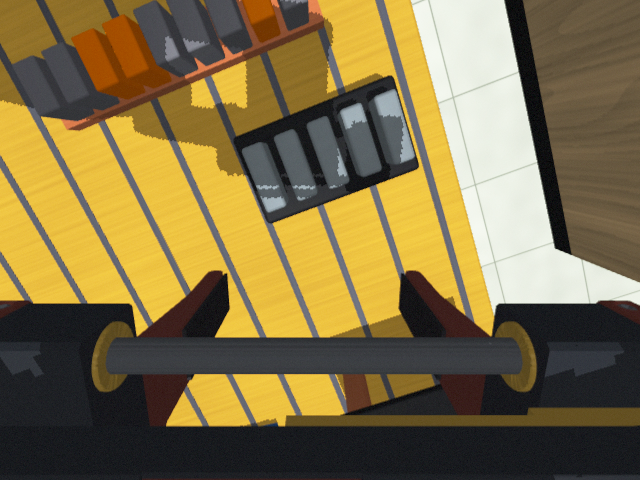

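The scene view shows green (321,194), yellow (208,287), red (318,278), cap (421,265), base (213,217), blue (418,193), with the tray at the right and the screwdriver at the left. The top view shows green (301,277), yellow (427,184), red (318,178), cap (211,181) and base (422,266). The wrist view shows only a rack. I'll zoom in for precise pixels.

Run:
```python
import cv2,numpy as np
for n,P in (("scene",[(321,194),(208,287),(318,278),(421,265),(213,217)]),("top",[(301,277),(427,184),(318,178),(211,181),(422,266)])):
    im=cv2.imread(f"pics/{n}0.png")
    t=[cv2.resize(im[v-20:v+20,u-20:u+20],(260,260),interpolation=cv2.INTER_NEAREST) for u,v in P]
    t.append(t[0]*0)
    cv2.imwrite(f"pics/z_{n}.png",np.vstack([np.hstack(t[:3]),np.hstack(t[3:])]))
```

```text
(no output)
```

View pics/z_scene.png

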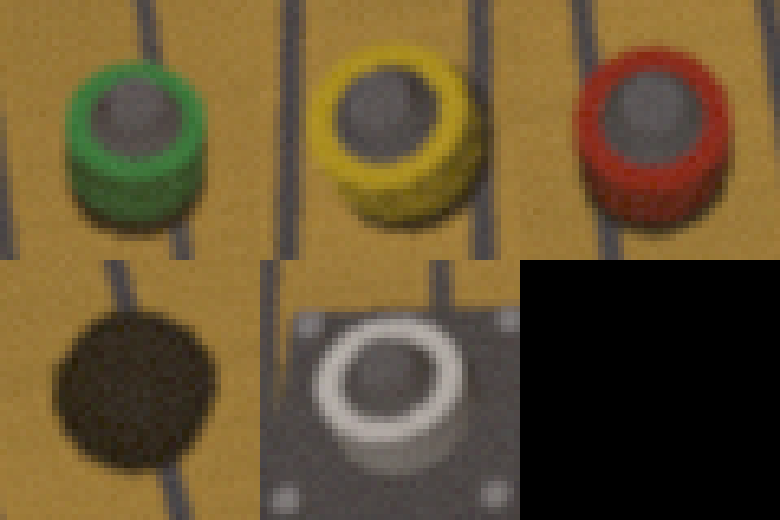

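View pics/z_top.png

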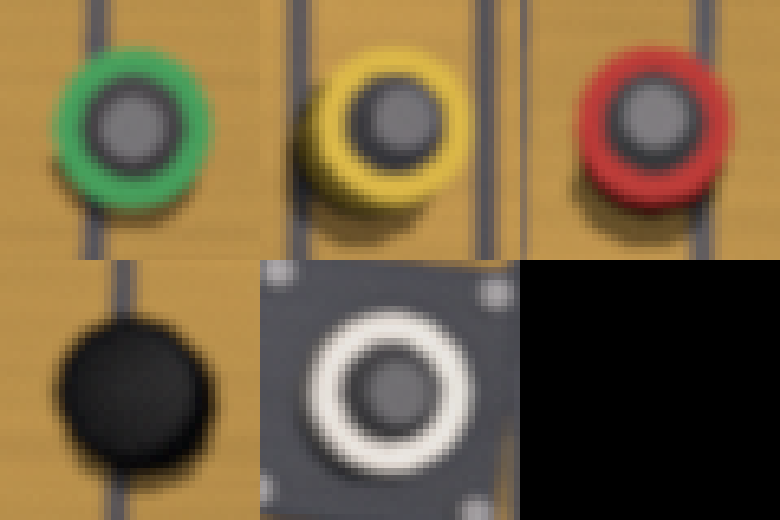

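```bash
cat > h.py <<'E'
from workcell import ctrl
import numpy as np,cv2
from scipy.spatial.transform import Rotation as Ro
def ray(c,u,v):
    R=np.array(c["R"]);t=np.array(c["t"])
    return -R.T@t, R.T@np.array([(u-c["cx"])/c["fx"],(v-c["cy"])/c["fy"],1.])
def tri(obs):
    A=np.zeros((3,3));b=np.zeros(3)
    for c,u,v in obs:
        o,d=ray(c,u,v);d=d/np.linalg.norm(d);M=np.eye(3)-np.outer(d,d);A+=M;b+=M@o
    X=np.linalg.solve(A,b)
    r=[]
    for c,u,v in obs:
        p=np.array(c["R"])@X+c["t"];r.append((c["fx"]*p[0]/p[2]+c["cx"]-u,c["fy"]*p[1]/p[2]+c["cy"]-v))
    return X,np.round(r,1)
def atz(c,u,v,z):
    o,d=ray(c,u,v);return o+d*(z-o[2])/d[2]
def proj(c,X):
    p=np.array(c["R"])@np.asarray(X,float)+c["t"];return c["fx"]*p[0]/p[2]+c["cx"],c["fy"]*p[1]/p[2]+c["cy"]
def st():
    o=ctrl.get_obs();R=Ro.from_rotvec(o["orientation"]).as_matrix()
    print("t",round(o["t"],2),"tcp",o["ee_pos"].round(1),"f",o["ft_force"].round(1),"w",round(o["width"],1));return o,R
def todelta(target,yaw_y=None):
    o,R=st();print("tool delta mm",(R.T@(np.array(target)-o["ee_pos"])).round(1));print(R.round(3))
E
python3 - <<'E'
from h import *
s=ctrl.get_calibration("scene");t=ctrl.get_calibration("top")
D={"green":((321,194),(136,120),(301,277),(133,129)),"yellow":((208,287),(132,115),(427,184),(136,127)),"red":((318,278),(132,116),(318,178),(133,127)),"cap":((421,265),(135,131),(211,181),(133,133)),"base":((213,217),(130,118),(422,266),(130,132))}
for k,(a,b,c,d) in D.items():
    U=lambda a,b:(a[0]-20+b[0]/6.5-.5,a[1]-20+b[1]/6.5-.5)
    p=U(a,b);q=U(c,d)
    X,r=tri([(s,*p),(t,*q)])
    z={"cap":24,"base":30}.get(k,40)
    print(k,X.round(1),r.tolist(),"atz",atz(s,*p,z)[:2].round(1),atz(t,*q,z)[:2].round(1))
o,R=st();print(R.round(3))
c=ctrl.get_calibration("wrist");Rw=np.array(c["R"]);print((R.T@(-Rw.T@c["t"]-o["ee_pos"])).round(1));print((Rw@R).round(3))
E
```

```text
green [459.8  18.7  38.6] [[0.2, -0.0], [0.2, 0.0]] atz [460.8  18.1] [459.9  19.1]
yellow [ 657.1 -240.8   38.6] [[-0.2, -0.0], [-0.2, -0.0]] atz [ 657.7 -240.1] [ 656.8 -240.8]
red [665.6 -13.8  38.4] [[0.4, -0.0], [0.4, 0.0]] atz [666.3 -14.7] [665.4 -12.9]
cap [657.6 211.4  13.8] [[0.7, -0.0], [0.7, 0.1]] atz [662.  206.9] [656.1 210.8]
base [ 484.8 -231.3   30.7] [[0.2, 0.0], [0.2, 0.0]] atz [ 484.2 -231.9] [ 484.8 -231. ]
t 0.15 tcp [219.3 584.8 247.1] f [-0.7 -1.  -0.1] w 87.7
[[-0.     0.351  0.936]
 [-0.001  0.936 -0.351]
 [-1.    -0.001 -0.   ]]
[-137.7    1.3  -68.3]
[[ 0.     1.     0.   ]
 [-0.254 -0.     0.967]
 [ 0.967 -0.     0.254]]
```

Emit:
arm_command(deltas=[[0,0,0,-0.12],[0,0,0,-0.12],[0,0,0,-0.12],[0,-0.045,0.02,0],[0,-0.045,0.02,0],[0,-0.045,0.02,0],[0,-0.045,0.02,0],[0,-0.045,0.02,0],[0,-0.045,0.02,0],[0,-0.045,0.02,0]], hand=0.0878)

```text
t: 1.15
ee_pos: [364.7, 269.2, 244.7]
orientation: [-0.022, 1.572, 0.02]
ft_force: [1.3, 1.6, 0.6]
width: 87.6
```

Run:
```python
from h import *
todelta([440,18.7,150])
```

```text
t 1.15 tcp [364.7 269.2 244.7] f [1.3 1.6 0.6] w 87.6
tool delta mm [  95.1 -252.3   68.7]
[[-0.001 -0.027  1.   ]
 [-0.002  1.     0.027]
 [-1.    -0.002 -0.001]]
```

Emit:
arm_command(deltas=[[0,-0.045,0.012,0.027],[0,-0.045,0.012,0],[0,-0.045,0.012,0],[0.02,-0.045,0.012,0],[0.025,-0.045,0.012,0],[0.025,-0.03,0.012,0],[0.025,0,0,0],[0,0,0,0]])

```text
t: 1.95
ee_pos: [440.9, 4.5, 152.0]
orientation: [0.006, 1.564, -0.007]
ft_force: [-0.0, -0.5, 0.1]
width: 87.7
```

Run:
```python
from h import *
o,R=st();print(R.round(3))
c=ctrl.get_calibration("wrist");im=ctrl.get_image("wrist")
print("pred tip/shoulder",proj(c,[459.8,18.7,40]))
cv2.imwrite("pics/w1.png",im[:,:,::-1])
import pickle;pickle.dump(c,open("w1.pkl","wb"))
```

```text
t 1.95 tcp [440.9   4.5 152. ] f [-0.  -0.5  0.1] w 87.7
[[ 0.007  0.009  1.   ]
 [-0.001  1.    -0.009]
 [-1.    -0.001  0.007]]
pred tip/shoulder (np.float64(331.1693880240183), np.float64(266.3112084606462))
```

View pics/w1.png

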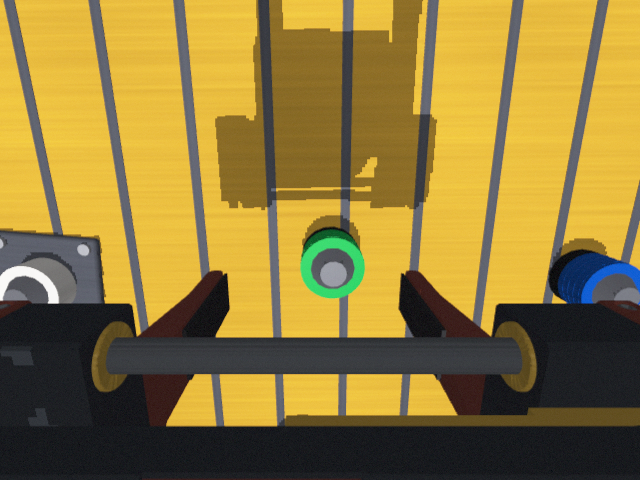

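Green ring centre is at about (333,267), where (331,266) was predicted, so it agrees within about 1.3 mm. Aligning over green, then descending.

Emit:
arm_command(deltas=[[0.02,0.008,0.01,-0.009],[0.02,0.008,0.01,0],[0.02,0,0,0],[0,0,0,0]])

```text
t: 2.4
ee_pos: [466.5, 23.6, 97.1]
orientation: [-0.005, 1.554, 0.003]
ft_force: [-0.5, 0.0, 0.4]
width: 87.4
```

Run:
```python
from h import *
todelta([460,19.5,31])
c=ctrl.get_calibration("wrist");im=ctrl.get_image("wrist")
print("pred tip/shoulder",proj(c,[460,19.5,40]))
cv2.imwrite("pics/w2.png",im[:,:,::-1])
```

```text
t 2.4 tcp [466.5  23.6  97.1] f [-0.5  0.   0.4] w 87.4
tool delta mm [66.  -4.  -7.7]
[[ 0.017 -0.005  1.   ]
 [-0.001  1.     0.005]
 [-1.    -0.001  0.017]]
pred tip/shoulder (np.float64(305.415398696804), np.float64(255.99159436888218))
```

View pics/w2.png

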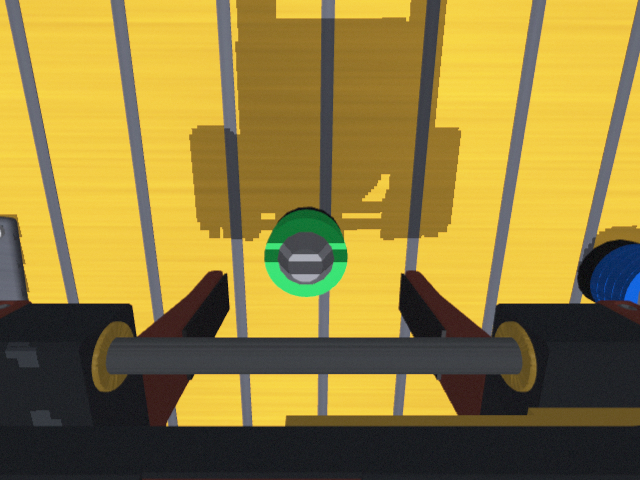

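Green ring is centred at (306,255) and the prediction was (305,256), so the position is confirmed.

Emit:
arm_command(deltas=[[0.01,-0.002,-0.004,-0.005],[0.01,-0.002,-0.004,0],[0.01,0,0,0],[0.01,0,0,0],[0.01,0,0,0],[0,0,0,0]])

```text
t: 3.05
ee_pos: [461.7, 19.8, 48.0]
orientation: [-0.009, 1.546, 0.008]
ft_force: [-0.0, -0.9, 0.1]
width: 87.8
```

Run:
```python
from h import *
todelta([460,19.5,31])
```

```text
t 3.05 tcp [461.7  19.8  48. ] f [-0.  -0.9  0.1] w 87.8
tool delta mm [17.  -0.2 -2.1]
[[ 0.025 -0.011  1.   ]
 [-0.001  1.     0.011]
 [-1.    -0.001  0.025]]
```

Emit:
arm_command(deltas=[[0.006,0,-0.001,0.011],[0.006,0,-0.001,0],[0.005,0,0,0],[0,0,0,0]])

```text
t: 3.45
ee_pos: [460.0, 19.7, 29.2]
orientation: [0.0, 1.546, -0.001]
ft_force: [-1.0, -0.1, 0.6]
width: 88.2
```

Run:
```python
from h import *
todelta([460,19.5,31])
```

```text
t 3.45 tcp [460.   19.7  29.2] f [-1.  -0.1  0.6] w 88.2
tool delta mm [-1.8 -0.2 -0. ]
[[ 0.024  0.001  1.   ]
 [-0.001  1.    -0.001]
 [-1.    -0.001  0.024]]
```

Emit:
arm_command(deltas=[[0,0,0,0],[0,0,0,0],[0,0,0,0],[0,0,0,0],[0,0,0,0],[0,0,0,0]], hand=0.03)

```text
t: 4.05
ee_pos: [460.7, 19.7, 29.8]
orientation: [0.0, 1.545, -0.001]
ft_force: [-0.4, 0.3, -1.2]
width: 49.9
```

Run:
```python
from h import *
todelta([460,19.5,150])
```

```text
t 4.05 tcp [460.7  19.7  29.8] f [-0.4  0.3 -1.2] w 49.9
tool delta mm [-120.2   -0.2    2.4]
[[ 0.026  0.001  1.   ]
 [-0.001  1.    -0.001]
 [-1.    -0.     0.026]]
```

Gripped at 49.9 mm. Lifting.

Emit:
arm_command(deltas=[[-0.01,0,0,0],[-0.02,0,0,0],[-0.02,0,0,0],[-0.02,0,0,0],[-0.02,0,0,0],[-0.01,0,0,0],[0,0,0,0]])

```text
t: 4.75
ee_pos: [456.8, 19.8, 135.9]
orientation: [0.0, 1.546, -0.001]
ft_force: [0.4, -0.3, -0.2]
width: 49.7
```

Run:
```python
from h import *
todelta([485,-231.3,130])
cv2.imwrite("pics/w3.png",ctrl.get_image("wrist")[:,:,::-1])
```

```text
t 4.75 tcp [456.8  19.8 135.9] f [ 0.4 -0.3 -0.2] w 49.7
tool delta mm [   6.7 -251.    28.3]
[[ 0.024  0.001  1.   ]
 [-0.     1.    -0.001]
 [-1.    -0.     0.024]]
```

View pics/w3.png

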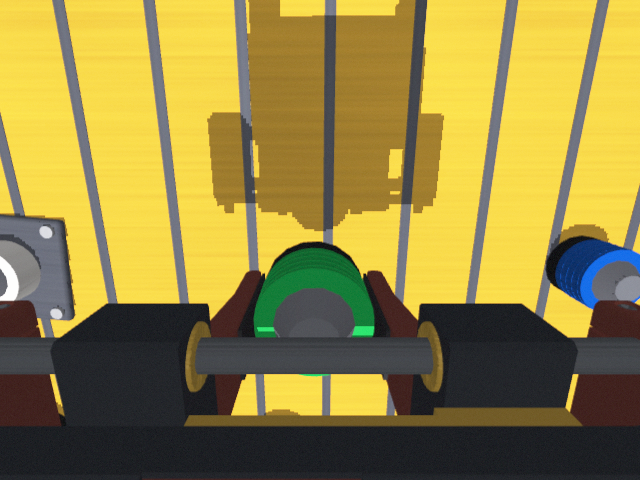

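Green is held level between the pads. Next I move toward the base (seen at the left, about (15,275)) and stop short in x so I can measure it.

Emit:
arm_command(deltas=[[0,-0.02,0,0],[0,-0.035,-0.004,0],[0,-0.04,-0.004,0],[0,-0.04,-0.004,0],[0,-0.04,-0.004,0],[0,-0.04,0,0],[0,-0.03,0,0],[0,0,0,0],[0,0,0,0]])

```text
t: 5.7
ee_pos: [436.2, -232.6, 126.6]
orientation: [0.002, 1.558, 0.005]
ft_force: [0.4, 1.2, -0.5]
width: 49.4
```

Run:
```python
from h import *
todelta([485,-231.3,130])
c=ctrl.get_calibration("wrist")
cv2.imwrite("pics/w4.png",ctrl.get_image("wrist")[:,:,::-1])
print(proj(c,[484.8,-231.3,30]))
for a in (-39.5,39.5):
  for b in (-39.5,39.5): print(proj(c,[484.8+a,-231.3+b,8]))
import pickle;pickle.dump(c,open("w4.pkl","wb"))
```

```text
t 5.7 tcp [ 436.2 -232.6  126.6] f [ 0.4  1.2 -0.5] w 49.4
tool delta mm [-2.8  1.2 48.8]
[[ 0.013 -0.002  1.   ]
 [ 0.004  1.     0.002]
 [-1.     0.004  0.013]]
(np.float64(313.555549047909), np.float64(309.66101202713446))
(np.float64(263.2207503299529), np.float64(250.98071600766298))
(np.float64(363.76166610587524), np.float64(251.01036944140327))
(np.float64(266.7564621197582), np.float64(340.13475814338324))
(np.float64(359.96044500458714), np.float64(340.05527496496694))
```

View pics/w4.png

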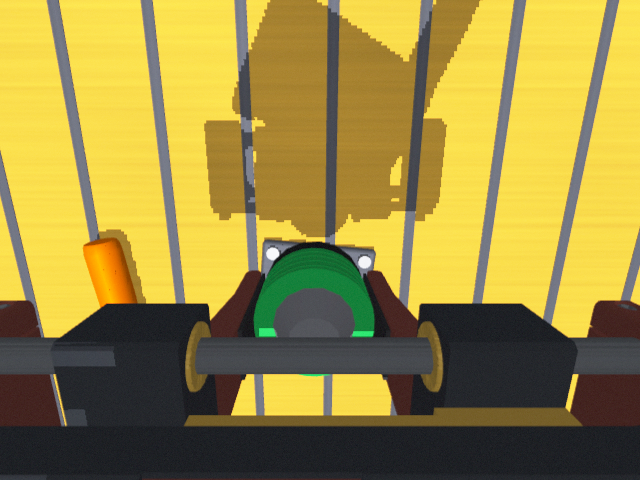

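Run:
```python
from h import *
import pickle
c=pickle.load(open("w4.pkl","rb"));im=cv2.imread("pics/w4.png")
g=im.min(2)
for (u,v) in((273,254),(365,262)):
    w=g[v-9:v+10,u-9:u+10].astype(float);m=w>200
    ys,xs=np.nonzero(m);print(u-9+xs.mean(),v-9+ys.mean(),m.sum(),atz(c,u-9+xs.mean(),v-9+ys.mean(),10))
t=ctrl.get_calibration("top");im=cv2.imread("pics/top0.png");g=im.min(2);P=[]
for (u,v) in((405,247),(438,250),(435,283),(402,281)):
    w=g[v-4:v+5,u-4:u+5].astype(float);w=np.clip(w-np.percentile(w,60),0,None)
    yy,xx=np.mgrid[v-4:v+5,u-4:u+5];p=atz(t,(xx*w).sum()/w.sum(),(yy*w).sum()/w.sum(),10);P.append(p);print(p.round(1))
print(np.mean(P,0))
```

```text
272.0413223140496 253.34710743801654 121 [ 446.61314817 -263.69047144   10.        ]
364.271186440678 261.771186440678 118 [ 453.54203175 -191.35470874   10.        ]
[ 524.3 -199.    10. ]
[ 517.6 -270.7   10. ]
[ 445.7 -264.3   10. ]
[ 452.6 -192.5   10. ]
[ 485.05385675 -231.62445667   10.        ]
```

Emit:
arm_command(deltas=[[0,0.001,0.012,0],[0,0,0.015,0],[0,0,0.015,0],[0,0,0.006,0],[0,0,0,0],[0,0,0,0]])

```text
t: 6.35
ee_pos: [490.1, -226.3, 126.5]
orientation: [-0.003, 1.558, 0.011]
ft_force: [-0.1, 0.1, -1.1]
width: 49.8
```

Run:
```python
from h import *
todelta([485.9,-231.3,60])
```

```text
t 6.35 tcp [ 490.1 -226.3  126.5] f [-0.1  0.1 -1.1] w 49.8
tool delta mm [66.5 -5.3 -5.1]
[[ 0.012 -0.009  1.   ]
 [ 0.005  1.     0.009]
 [-1.     0.005  0.012]]
```

Emit:
arm_command(deltas=[[0.01,-0.003,-0.003,0.008],[0.01,-0.002,-0.002,0],[0.01,0,0,0],[0.01,0,0,0],[0.006,0,0,0],[0,0,0,0]])

```text
t: 6.95
ee_pos: [482.7, -231.2, 75.3]
orientation: [0.006, 1.562, 0.004]
ft_force: [-0.3, -0.2, -1.1]
width: 49.6
```

Run:
```python
from h import *
todelta([485.9,-231.3,60])
```

```text
t 6.95 tcp [ 482.7 -231.2   75.3] f [-0.3 -0.2 -1.1] w 49.6
tool delta mm [15.3 -0.2  3. ]
[[ 0.009  0.001  1.   ]
 [ 0.006  1.    -0.001]
 [-1.     0.006  0.009]]
```

Emit:
arm_command(deltas=[[0.002,0,0.002,0],[0.002,0,0.001,0],[0.002,0,0,0],[0.002,0,0,0],[0,0,0,0]])

```text
t: 7.45
ee_pos: [486.8, -231.4, 67.1]
orientation: [0.005, 1.56, 0.004]
ft_force: [0.9, -0.1, -0.9]
width: 49.6
```

Run:
```python
from h import *
todelta([485.9,-231.3,60])
```

```text
t 7.45 tcp [ 486.8 -231.4   67.1] f [ 0.9 -0.1 -0.9] w 49.6
tool delta mm [ 7.1  0.  -1. ]
[[ 0.01   0.001  1.   ]
 [ 0.006  1.    -0.001]
 [-1.     0.006  0.01 ]]
```

Emit:
arm_command(deltas=[[0.002,0,-0.001,0],[0.002,0,0,0],[0.002,0,0,0],[0,0,0,0]])

```text
t: 7.85
ee_pos: [486.0, -231.4, 61.0]
orientation: [0.005, 1.56, 0.004]
ft_force: [-0.4, -0.7, -1.0]
width: 49.7
```

Emit:
arm_command(deltas=[[0.001,0,0,0],[0,0,0,0]])

```text
t: 8.05
ee_pos: [486.0, -231.5, 60.1]
orientation: [0.005, 1.56, 0.004]
ft_force: [-0.8, 0.3, -0.3]
width: 49.6
```

Emit:
arm_command(deltas=[[0.001,0,0,0],[0,0,0,0]])

```text
t: 8.25
ee_pos: [486.0, -231.5, 60.2]
orientation: [0.005, 1.56, 0.004]
ft_force: [1.3, -0.4, -1.7]
width: 49.7
```

Emit:
arm_command(deltas=[[0.001,0,0,0],[0.001,0,0,0]])

```text
t: 8.45
ee_pos: [486.1, -231.6, 59.8]
orientation: [0.004, 1.559, 0.004]
ft_force: [-6.9, 2.8, 18.9]
width: 49.5
```

Contact is at 59.8 mm, exactly as expected for home. Releasing, then rising straight up.

Emit:
arm_command(deltas=[[0,0,0,0],[0,0,0,0],[0,0,0,0],[0,0,0,0],[0,0,0,0]], hand=0.0878)

```text
t: 8.95
ee_pos: [486.4, -231.8, 59.8]
orientation: [0.004, 1.559, 0.003]
ft_force: [0.6, -1.1, 0.2]
width: 85.4
```

Emit:
arm_command(deltas=[[-0.01,0,0,0],[-0.02,0,0,0],[-0.02,0,0,0],[-0.02,0,0,0],[-0.02,0,0,0],[-0.01,0,0,0],[0,0,0,0]])

```text
t: 9.65
ee_pos: [484.8, -232.1, 165.7]
orientation: [0.004, 1.559, 0.004]
ft_force: [-0.3, -0.2, -0.1]
width: 87.7
```

Run:
```python
from h import *
todelta([657.1,-240.6,130])
c=ctrl.get_calibration("wrist")
cv2.imwrite("pics/w5.png",ctrl.get_image("wrist")[:,:,::-1])
print(proj(c,[485.4,-231.4,70]))
import pickle;pickle.dump(c,open("w5.pkl","wb"))
```

```text
t 9.65 tcp [ 484.8 -232.1  165.7] f [-0.3 -0.2 -0.1] w 87.7
tool delta mm [ 37.6  -8.6 171.9]
[[ 0.011  0.     1.   ]
 [ 0.005  1.    -0.   ]
 [-1.     0.005  0.011]]
(np.float64(312.71027552268356), np.float64(249.29117230819406))
```

View pics/w5.png

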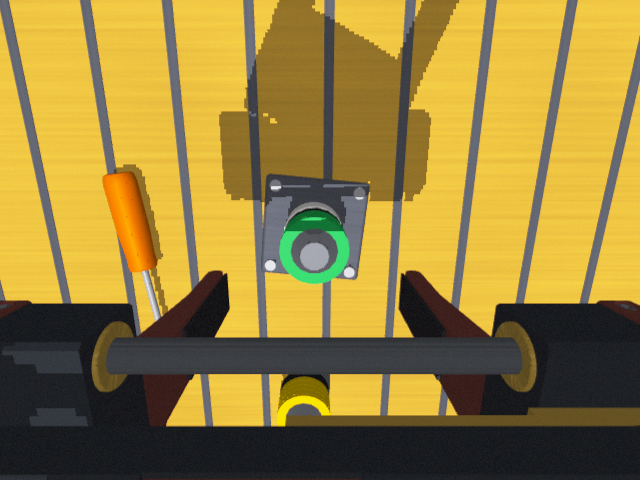

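Green sits concentric on the base: ring centre (314,248), predicted (313,249). Yellow is next.

Emit:
arm_command(deltas=[[0,0,0.015,0],[0,-0.002,0.03,0],[0,-0.002,0.035,0],[0,-0.002,0.035,0],[0.01,-0.002,0.035,0],[0.015,0,0.015,0],[0.015,0,0,0],[0,0,0,0],[0,0,0,0]])

```text
t: 10.6
ee_pos: [648.3, -237.4, 113.2]
orientation: [0.011, 1.576, 0.008]
ft_force: [0.8, 0.2, 0.9]
width: 88.0
```

Run:
```python
from h import *
todelta([657.1,-240.6,30])
c=ctrl.get_calibration("wrist")
cv2.imwrite("pics/w6.png",ctrl.get_image("wrist")[:,:,::-1])
print(proj(c,[657.1,-240.6,40]))
import pickle;pickle.dump(c,open("w6.pkl","wb"))
```

```text
t 10.6 tcp [ 648.3 -237.4  113.2] f [0.8 0.2 0.9] w 88.0
tool delta mm [83.1 -4.2  9.2]
[[-0.005  0.002  1.   ]
 [ 0.012  1.    -0.001]
 [-1.     0.012 -0.005]]
(np.float64(306.09502242284805), np.float64(272.9098884490529))
```

View pics/w6.png

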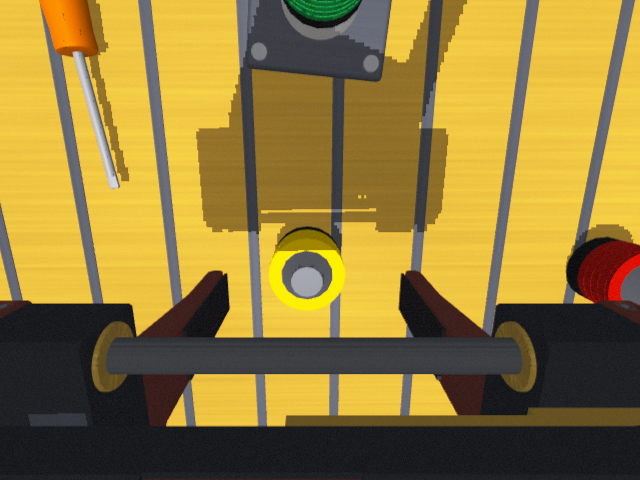

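Yellow ring centre is at about (307,272), predicted (306,273). Descending.

Emit:
arm_command(deltas=[[0.01,-0.002,0.004,0],[0.015,-0.002,0.004,0],[0.015,0,0.001,0],[0.015,0,0,0],[0.01,0,0,0],[0,0,0,0]])

```text
t: 11.25
ee_pos: [655.5, -241.5, 43.6]
orientation: [0.012, 1.576, 0.007]
ft_force: [-0.6, -0.1, 1.0]
width: 88.4
```

Run:
```python
from h import *
todelta([657,-240.2,30])
```

```text
t 11.25 tcp [ 655.5 -241.5   43.6] f [-0.6 -0.1  1. ] w 88.4
tool delta mm [13.6  1.2  1.5]
[[-0.005  0.003  1.   ]
 [ 0.012  1.    -0.003]
 [-1.     0.012 -0.005]]
```

Emit:
arm_command(deltas=[[0.006,0.001,0.001,-0.003],[0.006,0,0,0],[0.001,0,0,0],[0,0,0,0]])

```text
t: 11.65
ee_pos: [656.9, -240.2, 29.6]
orientation: [0.009, 1.576, 0.01]
ft_force: [0.8, -0.3, 0.7]
width: 87.9
```

Emit:
arm_command(deltas=[[0,0,0,0],[0,0,0,0],[0,0,0,0],[0,0,0,0],[0,0,0,0],[0,0,0,0]], hand=0.03)

```text
t: 12.25
ee_pos: [657.8, -240.6, 31.4]
orientation: [0.008, 1.573, 0.009]
ft_force: [1.4, -0.4, -0.8]
width: 49.9
```

Emit:
arm_command(deltas=[[-0.01,0,0,0],[-0.02,0,0,0],[-0.02,0,0,0],[-0.025,0,0,0],[-0.025,0,0,0],[-0.02,0,0,0],[-0.015,0,0,0],[0,0,0,0]])

```text
t: 13.05
ee_pos: [657.3, -242.0, 174.1]
orientation: [0.009, 1.575, 0.009]
ft_force: [-0.3, -0.6, -0.8]
width: 49.7
```

Run:
```python
from h import *
todelta([485.4,-231.4,160])
```

```text
t 13.05 tcp [ 657.3 -242.   174.1] f [-0.3 -0.6 -0.8] w 49.7
tool delta mm [  14.9   10.5 -171.8]
[[-0.004 -0.     1.   ]
 [ 0.011  1.     0.   ]
 [-1.     0.011 -0.004]]
```

Emit:
arm_command(deltas=[[0,0.002,-0.015,0],[0,0.002,-0.03,0],[0,0.002,-0.035,0],[0,0.002,-0.035,0],[0,0.002,-0.03,0],[0,0,-0.02,0],[0,0,-0.004,0],[0,0,0,0],[0,0,0,0]])

```text
t: 13.95
ee_pos: [480.3, -229.6, 169.2]
orientation: [0.011, 1.58, 0.012]
ft_force: [0.3, -0.2, -0.5]
width: 49.6
```

Run:
```python
from h import *
todelta([486,-231.4,101])
```

```text
t 13.95 tcp [ 480.3 -229.6  169.2] f [ 0.3 -0.2 -0.5] w 49.6
tool delta mm [68.1 -2.8  6.3]
[[-0.01  -0.001  1.   ]
 [ 0.015  1.     0.001]
 [-1.     0.015 -0.01 ]]
```

Emit:
arm_command(deltas=[[0.01,-0.002,0.003,0],[0.015,-0.001,0.003,0],[0.015,0,0,0],[0.01,0,0,0],[0.002,0,0,0],[0,0,0,0]])

```text
t: 14.55
ee_pos: [490.5, -232.4, 110.6]
orientation: [0.009, 1.58, 0.013]
ft_force: [0.7, 0.6, -0.8]
width: 49.8
```

Run:
```python
from h import *
todelta([486,-231.4,101])
cv2.imwrite("pics/s1.png",cv2.resize(ctrl.get_image("scene")[140:300,130:330,::-1],(800,600)))
```

```text
t 14.55 tcp [ 490.5 -232.4  110.6] f [ 0.7  0.6 -0.8] w 49.8
tool delta mm [ 9.7  0.8 -4.4]
[[-0.009 -0.003  1.   ]
 [ 0.014  1.     0.003]
 [-1.     0.014 -0.009]]
```

View pics/s1.png

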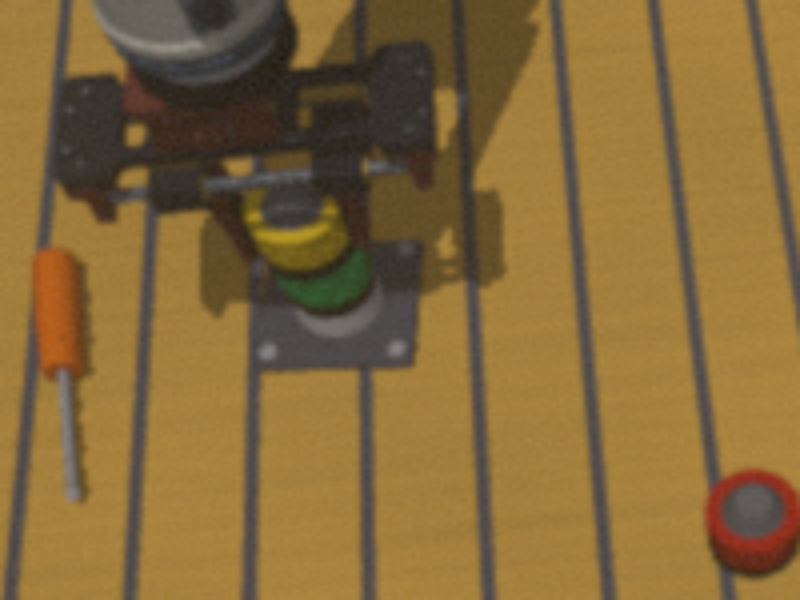

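Yellow is poised over green, 4.5 mm too far in x. Correcting that before going lower.

Emit:
arm_command(deltas=[[0,0,-0.002,0],[0,0,-0.002,0],[0,0,0,0]])

```text
t: 14.9
ee_pos: [486.9, -232.7, 111.9]
orientation: [0.008, 1.578, 0.013]
ft_force: [0.2, 0.2, -0.3]
width: 49.8
```

Emit:
arm_command(deltas=[[0.002,0.001,0,0],[0.002,0,0,0],[0,0,0,0]])

```text
t: 15.2
ee_pos: [487.2, -231.9, 108.7]
orientation: [0.008, 1.576, 0.012]
ft_force: [-0.3, -0.1, -1.1]
width: 49.4
```

Emit:
arm_command(deltas=[[0.002,0,-0.001,0],[0.002,0,0,0],[0,0,0,0]])

```text
t: 15.5
ee_pos: [486.2, -231.9, 104.4]
orientation: [0.008, 1.576, 0.012]
ft_force: [-0.3, -0.6, -0.7]
width: 50.0
```

Emit:
arm_command(deltas=[[0.002,0,0,0],[0.001,0,0,0],[0,0,0,0]])

```text
t: 15.8
ee_pos: [486.2, -231.9, 101.3]
orientation: [0.008, 1.576, 0.012]
ft_force: [-0.7, 0.3, 2.6]
width: 49.6
```

Emit:
arm_command(deltas=[[0.001,0,0,0],[0.001,0,0,0]])

```text
t: 16.0
ee_pos: [486.4, -231.9, 101.3]
orientation: [0.007, 1.576, 0.012]
ft_force: [-5.2, 1.9, 14.9]
width: 49.8
```

Emit:
arm_command(deltas=[[0,0,0,0],[0,0,0,0],[0,0,0,0],[0,0,0,0],[0,0,0,0]], hand=0.0878)

```text
t: 16.5
ee_pos: [486.8, -232.1, 101.5]
orientation: [0.007, 1.574, 0.011]
ft_force: [0.6, -0.2, 0.5]
width: 85.6
```

Emit:
arm_command(deltas=[[-0.01,0,0,0],[-0.02,0,0,0],[-0.02,0,0,0],[-0.02,0,0,0],[-0.02,0,0,0],[-0.01,0,0,0],[0,0,0,0],[0,0,0,0]])

```text
t: 17.3
ee_pos: [486.8, -233.2, 207.5]
orientation: [0.007, 1.575, 0.012]
ft_force: [-0.0, -0.0, -0.1]
width: 87.1
```

Run:
```python
from h import *
todelta([665.6,-13.5,130])
c=ctrl.get_calibration("wrist")
cv2.imwrite("pics/w7.png",ctrl.get_image("wrist")[:,:,::-1])
print(proj(c,[485.4,-231.4,110]))
cv2.imwrite("pics/s2.png",cv2.resize(ctrl.get_image("scene")[140:300,130:330,::-1],(800,600)))
```

```text
t 17.3 tcp [ 486.8 -233.2  207.5] f [-0.  -0.  -0.1] w 87.1
tool delta mm [ 79.3 218.2 179.7]
[[-0.004 -0.003  1.   ]
 [ 0.012  1.     0.003]
 [-1.     0.012 -0.004]]
(np.float64(313.2222666250742), np.float64(247.98749574496642))
```

View pics/w7.png

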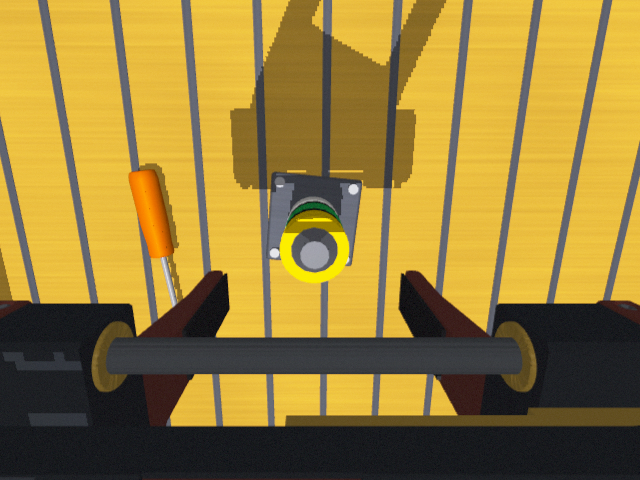

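View pics/s2.png

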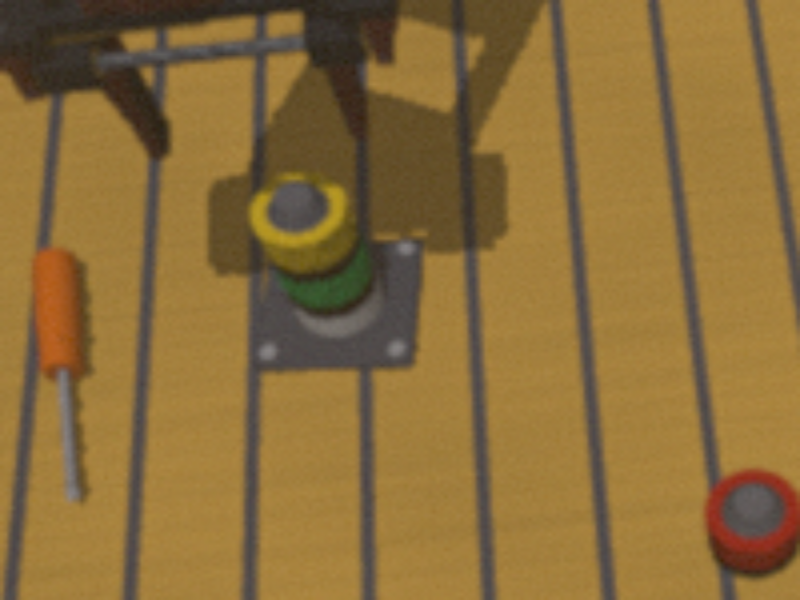

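Yellow is seated: ring at (315,248), predicted (313,248), and no gap in the scene view. Red is next.

Emit:
arm_command(deltas=[[0,0.015,0.015,0],[0,0.03,0.025,0],[0,0.035,0.03,0],[0,0.035,0.03,0],[0.01,0.035,0.03,0],[0.015,0.03,0.025,0],[0.015,0.02,0.015,0],[0.015,0.01,0.005,0],[0.01,0,0,0],[0,0,0,0]])

```text
t: 18.4
ee_pos: [661.1, -14.1, 128.9]
orientation: [0.012, 1.592, 0.011]
ft_force: [-0.8, -0.7, -0.1]
width: 87.6
```

Run:
```python
from h import *
todelta([665.6,-13.5,30])
c=ctrl.get_calibration("wrist")
cv2.imwrite("pics/w8.png",ctrl.get_image("wrist")[:,:,::-1])
print(proj(c,[665.6,-13.5,40]))
```

```text
t 18.4 tcp [661.1 -14.1 128.9] f [-0.8 -0.7 -0.1] w 87.6
tool delta mm [98.8 -0.8  6.6]
[[-0.021  0.001  1.   ]
 [ 0.015  1.    -0.   ]
 [-1.     0.015 -0.021]]
(np.float64(311.3872959014573), np.float64(261.55175825115896))
```

View pics/w8.png

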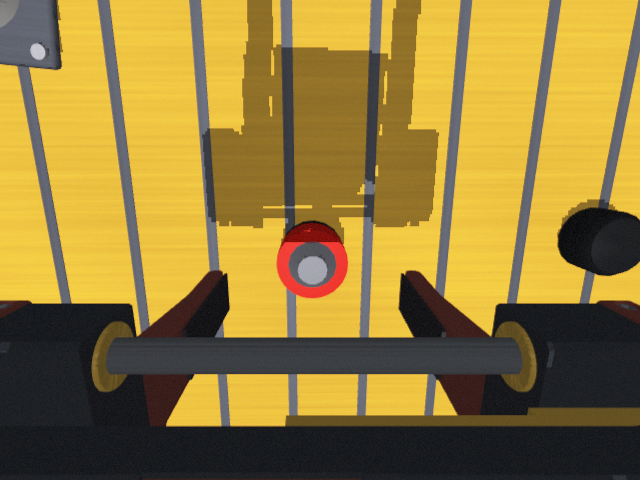

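Red ring is centred at (312,262), predicted (311,262).

Emit:
arm_command(deltas=[[0.01,0,0.002,0],[0.02,0,0.002,0],[0.02,0,0.002,0],[0.02,0,0,0],[0.012,0,0,0],[0.003,0,0,0],[0,0,0,0]])

```text
t: 19.15
ee_pos: [666.3, -21.0, 45.1]
orientation: [0.019, 1.585, 0.003]
ft_force: [-0.2, 0.1, 0.7]
width: 87.4
```

Run:
```python
from h import *
todelta([665.6,-13.2,30])
```

```text
t 19.15 tcp [666.3 -21.   45.1] f [-0.2  0.1  0.7] w 87.4
tool delta mm [15.2  7.6 -0.6]
[[-0.014  0.01   1.   ]
 [ 0.014  1.    -0.01 ]
 [-1.     0.014 -0.014]]
```

Emit:
arm_command(deltas=[[0,0.004,0,-0.01],[0.003,0.003,0,0],[0.006,0,0,0],[0.005,0,0,0],[0,0,0,0]])

```text
t: 19.65
ee_pos: [668.1, -13.3, 33.4]
orientation: [0.01, 1.58, 0.012]
ft_force: [-0.0, -0.8, -0.1]
width: 87.4
```

Run:
```python
from h import *
todelta([665.6,-13.2,30])
```

```text
t 19.65 tcp [668.1 -13.3  33.4] f [-0.  -0.8 -0.1] w 87.4
tool delta mm [ 3.4  0.1 -2.5]
[[-0.009 -0.001  1.   ]
 [ 0.014  1.     0.001]
 [-1.     0.014 -0.009]]
```

Emit:
arm_command(deltas=[[0.002,0,-0.002,0],[0.001,0,0,0],[0,0,0,0]])

```text
t: 19.95
ee_pos: [665.8, -13.2, 30.0]
orientation: [0.01, 1.58, 0.012]
ft_force: [0.3, -0.2, -0.3]
width: 88.0
```

Emit:
arm_command(deltas=[[0,0,0,0],[0,0,0,0],[0,0,0,0],[0,0,0,0],[0,0,0,0],[0,0,0,0]], hand=0.03)

```text
t: 20.55
ee_pos: [666.1, -13.3, 30.4]
orientation: [0.01, 1.579, 0.011]
ft_force: [0.0, 0.8, -0.1]
width: 49.5
```

Emit:
arm_command(deltas=[[-0.01,0,0,0],[-0.025,0,0,0],[-0.03,0,0,0],[-0.03,0,0,0],[-0.03,0,0,0],[-0.025,0,0,0],[-0.015,0,0,0],[-0.005,0,0,0],[0,0,0,0]])

```text
t: 21.45
ee_pos: [666.3, -15.9, 209.1]
orientation: [0.01, 1.582, 0.011]
ft_force: [0.3, -0.9, -2.1]
width: 49.9
```

Run:
```python
from h import *
todelta([486,-231.4,200])
```

```text
t 21.45 tcp [666.3 -15.9 209.1] f [ 0.3 -0.9 -2.1] w 49.9
tool delta mm [   8.2 -215.4 -180.4]
[[-0.011 -0.001  1.   ]
 [ 0.013  1.     0.001]
 [-1.     0.013 -0.011]]
```

Emit:
arm_command(deltas=[[0,-0.015,-0.012,0],[0,-0.03,-0.025,0],[0,-0.035,-0.03,0],[0,-0.035,-0.03,0],[0,-0.035,-0.03,0],[0,-0.028,-0.025,0],[0,-0.018,-0.014,0],[0,-0.008,-0.006,0],[0,-0.002,-0.002,0],[0,0,0,0]])

```text
t: 22.45
ee_pos: [473.6, -229.3, 195.7]
orientation: [0.014, 1.604, 0.017]
ft_force: [-0.2, 0.2, -1.2]
width: 49.6
```

Emit:
arm_command(deltas=[[0,0,0,0],[0,0,0,0]])

```text
t: 22.65
ee_pos: [474.6, -228.1, 195.2]
orientation: [0.013, 1.604, 0.019]
ft_force: [-0.2, 0.5, -1.3]
width: 49.9
```

Run:
```python
from h import *
todelta([486,-231.6,140.4])
```

```text
t 22.65 tcp [ 474.6 -228.1  195.2] f [-0.2  0.5 -1.3] w 49.9
tool delta mm [54.3 -4.7 13.2]
[[-0.033 -0.003  0.999]
 [ 0.021  1.     0.004]
 [-0.999  0.021 -0.033]]
```

Emit:
arm_command(deltas=[[0.004,-0.002,0.004,0],[0.008,-0.002,0.004,0],[0.01,-0.001,0.004,0],[0.008,0,0,0],[0.004,0,0,0],[0.002,0,0,0],[0,0,0,0]])

```text
t: 23.35
ee_pos: [487.8, -230.6, 154.2]
orientation: [0.011, 1.605, 0.023]
ft_force: [-0.5, -0.2, -0.9]
width: 49.5
```

Run:
```python
from h import *
todelta([486,-231.6,140.4])
```

```text
t 23.35 tcp [ 487.8 -230.6  154.2] f [-0.5 -0.2 -0.9] w 49.5
tool delta mm [13.8 -1.3 -1.3]
[[-0.034 -0.007  0.999]
 [ 0.021  1.     0.008]
 [-0.999  0.021 -0.034]]
```

Emit:
arm_command(deltas=[[0.002,-0.001,-0.001,0.006],[0.002,0,0,0],[0.002,0,0,0],[0,0,0,0]])

```text
t: 23.75
ee_pos: [486.5, -231.9, 148.5]
orientation: [0.016, 1.604, 0.017]
ft_force: [0.0, 0.7, -0.8]
width: 49.9
```

Emit:
arm_command(deltas=[[0.002,0,0,0],[0.002,0,0,0],[0,0,0,0]])

```text
t: 24.05
ee_pos: [486.5, -231.9, 144.5]
orientation: [0.016, 1.603, 0.016]
ft_force: [0.1, 0.2, -0.3]
width: 49.5
```

Emit:
arm_command(deltas=[[0.002,0,0,0],[0.001,0,0,0],[0,0,0,0]])

```text
t: 24.35
ee_pos: [486.5, -231.8, 141.2]
orientation: [0.016, 1.603, 0.016]
ft_force: [-0.2, -0.3, -1.3]
width: 50.0
```

Emit:
arm_command(deltas=[[0.001,0,0,0],[0,0,0,0]])

```text
t: 24.55
ee_pos: [487.1, -232.1, 140.8]
orientation: [0.015, 1.602, 0.016]
ft_force: [0.3, -0.4, -0.1]
width: 49.9
```

Emit:
arm_command(deltas=[[0.001,0,0,0],[0.001,0,0,0]])

```text
t: 24.75
ee_pos: [488.2, -232.6, 140.5]
orientation: [0.014, 1.599, 0.015]
ft_force: [-1.9, 2.8, 15.1]
width: 49.2
```

Emit:
arm_command(deltas=[[0,0,0,0],[0,0,0,0],[0,0,0,0],[0,0,0,0],[0,0,0,0]], hand=0.0878)

```text
t: 25.25
ee_pos: [488.2, -232.6, 140.5]
orientation: [0.014, 1.599, 0.015]
ft_force: [-0.1, -0.4, -0.3]
width: 85.6
```

Emit:
arm_command(deltas=[[-0.01,0,0,0],[-0.02,0,0,0],[-0.02,0,0,0],[-0.02,0,0,0],[-0.02,0,0,0],[-0.01,0,0,0],[-0.003,0,0,0],[0,0,0,0]])

```text
t: 26.05
ee_pos: [490.7, -234.4, 249.7]
orientation: [0.015, 1.6, 0.015]
ft_force: [0.9, -0.1, -0.7]
width: 88.0
```

Run:
```python
from h import *
todelta([657.5,211,130])
c=ctrl.get_calibration("wrist")
cv2.imwrite("pics/w9.png",ctrl.get_image("wrist")[:,:,::-1])
print(proj(c,[485.4,-231.4,150]))
cv2.imwrite("pics/s3.png",cv2.resize(ctrl.get_image("scene")[140:300,130:330,::-1],(800,600)))
```

```text
t 26.05 tcp [ 490.7 -234.4  249.7] f [ 0.9 -0.1 -0.7] w 88.0
tool delta mm [123.2 443.  170.5]
[[-0.029 -0.     1.   ]
 [ 0.019  1.     0.001]
 [-0.999  0.019 -0.029]]
(np.float64(313.88955010479526), np.float64(245.1680397704888))
```

View pics/w9.png

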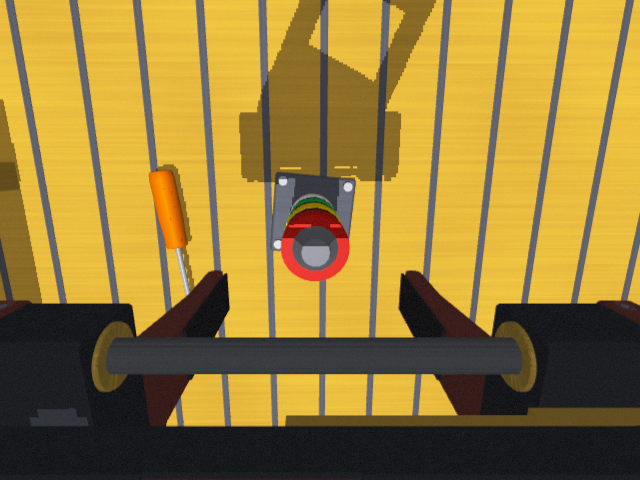

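View pics/s3.png

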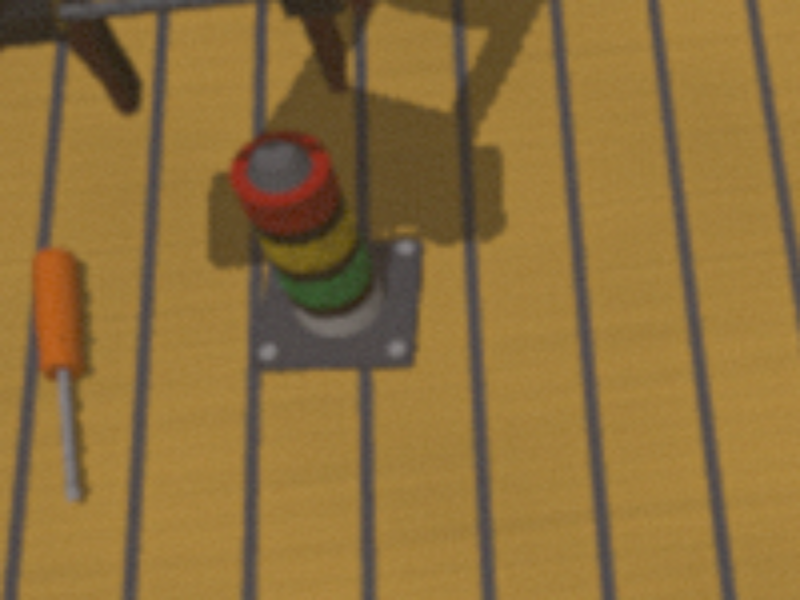

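Red is seated: ring (315,246), predicted (314,245). Off to the cap.

Emit:
arm_command(deltas=[[0,0.015,0.008,0],[0,0.03,0.018,0],[0,0.045,0.018,0],[0,0.045,0.018,0],[0,0.045,0.018,0],[0,0.045,0.018,0],[0,0.045,0.018,0],[0.01,0.045,0.018,0],[0.015,0.04,0.015,0],[0.015,0.03,0.01,0]])

```text
t: 27.15
ee_pos: [649.5, 161.1, 200.5]
orientation: [0.023, 1.614, 0.01]
ft_force: [-0.2, 0.4, -0.6]
width: 87.5
```

Emit:
arm_command(deltas=[[0.01,0.02,0,0],[0.01,0.01,0,0],[0.01,0.004,0,0],[0.005,0,0,0],[0,0,0,0],[0,0,0,0]])

```text
t: 27.75
ee_pos: [644.9, 198.4, 156.5]
orientation: [0.018, 1.625, 0.01]
ft_force: [0.6, -0.4, -0.3]
width: 87.7
```

Run:
```python
from h import *
todelta([657,211,24])
c=ctrl.get_calibration("wrist")
cv2.imwrite("pics/w10.png",ctrl.get_image("wrist")[:,:,::-1])
print(proj(c,[657,211,24]),proj(c,[657,211,0]))
import pickle;pickle.dump(c,open("w10.pkl","wb"))
```

```text
t 27.75 tcp [644.9 198.4 156.5] f [ 0.6 -0.4 -0.3] w 87.7
tool delta mm [131.8  10.3  19.2]
[[-0.054  0.006  0.999]
 [ 0.018  1.    -0.005]
 [-0.998  0.017 -0.054]]
(np.float64(324.97315278608573), np.float64(259.9105925961683)) (np.float64(323.6422330467796), np.float64(253.0966451278648))
```

View pics/w10.png

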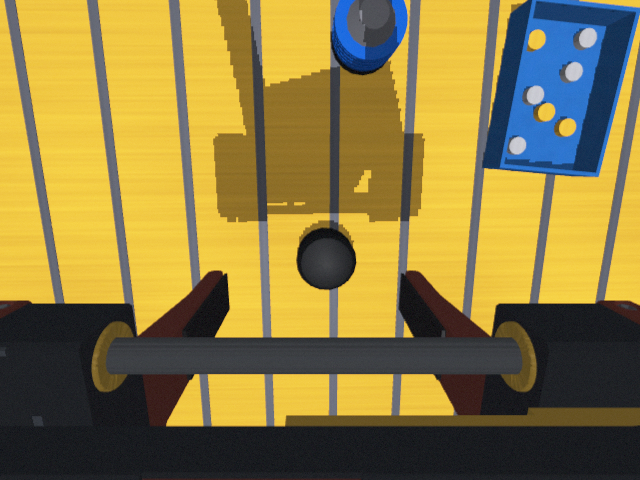

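Cap rim is centred at about (326,260), predicted (325,260). The tray and the blue module look undisturbed.

Emit:
arm_command(deltas=[[0.01,0.003,0.004,-0.005],[0.015,0.004,0.005,0],[0.02,0.003,0.005,0],[0.02,0,0.003,0],[0.015,0,0,0],[0.01,0,0,0],[0.005,0,0,0],[0,0,0,0]])

```text
t: 28.6
ee_pos: [660.3, 209.5, 55.3]
orientation: [0.017, 1.621, 0.013]
ft_force: [-0.1, -0.4, 0.0]
width: 87.3
```

Run:
```python
from h import *
todelta([657,211.8,29])
```

```text
t 28.6 tcp [660.3 209.5  55.3] f [-0.1 -0.4  0. ] w 87.3
tool delta mm [26.4  1.8 -1.9]
[[-0.05   0.003  0.999]
 [ 0.019  1.    -0.002]
 [-0.999  0.019 -0.05 ]]
```

Emit:
arm_command(deltas=[[0.006,0.001,-0.001,0],[0.008,0.001,-0.001,0],[0.007,0,0,0],[0.004,0,0,0],[0,0,0,0]])

```text
t: 29.1
ee_pos: [657.9, 212.6, 30.5]
orientation: [0.018, 1.617, 0.013]
ft_force: [0.3, 0.8, -0.6]
width: 87.7
```

Run:
```python
from h import *
todelta([657,211.8,29])
c=ctrl.get_calibration("wrist")
cv2.imwrite("pics/w11.png",ctrl.get_image("wrist")[:,:,::-1])
print(proj(c,[657,211.8,24]))
```

```text
t 29.1 tcp [657.9 212.6  30.5] f [ 0.3  0.8 -0.6] w 87.7
tool delta mm [ 1.6 -0.8 -0.8]
[[-0.047  0.003  0.999]
 [ 0.02   1.    -0.002]
 [-0.999  0.02  -0.047]]
(np.float64(309.640947028688), np.float64(302.80331765569485))
```

View pics/w11.png

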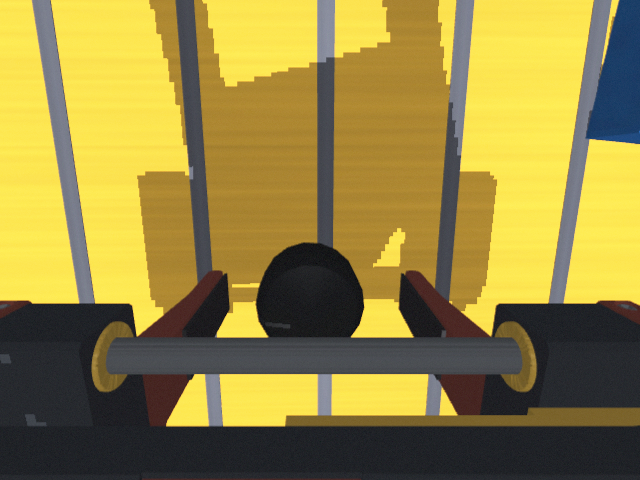

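The cap is centred between the jaws at about (310,300), as predicted. Gripping and lifting.

Emit:
arm_command(deltas=[[0.001,0,-0.001,0],[0,0,0,0],[0,0,0,0],[0,0,0,0],[0,0,0,0],[0,0,0,0],[0,0,0,0]], hand=0.03)

```text
t: 29.85
ee_pos: [657.7, 212.7, 31.0]
orientation: [0.018, 1.615, 0.014]
ft_force: [0.4, -0.1, 0.3]
width: 49.6
```

Emit:
arm_command(deltas=[[-0.01,0,0,0],[-0.025,0,0,0],[-0.035,0,0,0],[-0.04,0,0,0],[-0.04,0,0,0],[-0.03,0,0,0],[-0.02,0,0,0],[-0.008,0,0,0],[0,0,0,0]])

```text
t: 30.75
ee_pos: [666.9, 208.1, 251.1]
orientation: [0.018, 1.615, 0.014]
ft_force: [0.2, 0.9, -1.4]
width: 49.5
```

Run:
```python
from h import *
todelta([486,-231.4,230])
c=ctrl.get_calibration("wrist")
cv2.imwrite("pics/w12.png",ctrl.get_image("wrist")[:,:,::-1])
```

```text
t 30.75 tcp [666.9 208.1 251.1] f [ 0.2  0.9 -1.4] w 49.5
tool delta mm [  20.2 -440.4 -178.7]
[[-0.044  0.003  0.999]
 [ 0.02   1.    -0.003]
 [-0.999  0.02  -0.044]]
```

View pics/w12.png

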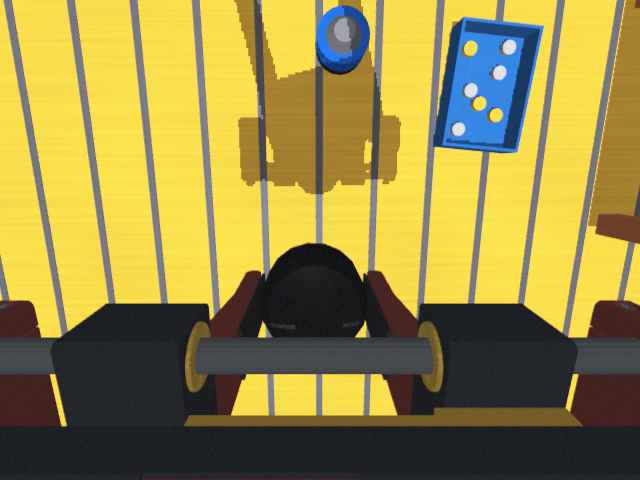

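The cap is held well. Moving over smoothly.

Emit:
arm_command(deltas=[[0,-0.01,-0.004,0],[0,-0.02,-0.008,0],[0,-0.03,-0.012,0],[0,-0.03,-0.012,0],[0,-0.03,-0.012,0],[0,-0.03,-0.012,0],[0,-0.03,-0.012,0],[0,-0.03,-0.012,0],[0,-0.03,-0.012,0],[0,-0.03,-0.012,0]])

```text
t: 31.8
ee_pos: [542.2, -72.7, 233.8]
orientation: [0.012, 1.645, 0.016]
ft_force: [-0.0, -0.4, -0.3]
width: 49.4
```

Emit:
arm_command(deltas=[[0,-0.03,-0.012,0],[0,-0.03,-0.012,0],[0,-0.03,-0.012,0],[0,-0.025,-0.01,0],[0,-0.02,-0.008,0],[0,-0.012,-0.005,0],[0,-0.006,-0.003,0],[0,0,0,0],[0,0,0,0]])

```text
t: 32.7
ee_pos: [465.0, -233.8, 224.7]
orientation: [0.023, 1.667, 0.018]
ft_force: [-0.1, 0.6, -0.7]
width: 49.6
```

Run:
```python
from h import *
todelta([486,-231.4,181])
```

```text
t 32.7 tcp [ 465.  -233.8  224.7] f [-0.1  0.6 -0.7] w 49.6
tool delta mm [41.5  1.4 25.2]
[[-0.096  0.004  0.995]
 [ 0.026  1.    -0.002]
 [-0.995  0.025 -0.096]]
```

The tool tilt has crept to -0.096 rad, against -0.045 at the grasp. It creeps when motions are fast. I'll try to undo it with an up/down motion in free air.

Emit:
arm_command(deltas=[[-0.01,0,0,0],[-0.02,0,0,0],[-0.025,0,0,0],[-0.025,0,0,0],[-0.02,0,0,0],[-0.01,0,0,0],[0,0,0,0]])

```text
t: 33.4
ee_pos: [478.5, -231.4, 341.5]
orientation: [0.016, 1.666, 0.025]
ft_force: [-0.1, 0.4, -0.7]
width: 49.6
```

Emit:
arm_command(deltas=[[0.025,0,0,0],[0.025,0,0,0],[0.025,0,0,0],[0,0,0,0],[0,0,0,0]])

```text
t: 33.9
ee_pos: [471.1, -227.4, 263.6]
orientation: [0.015, 1.667, 0.027]
ft_force: [-0.0, -0.5, -0.5]
width: 49.4
```

Run:
```python
from h import *
todelta([486,-231.4,181])
```

```text
t 33.9 tcp [ 471.1 -227.4  263.6] f [-0.  -0.5 -0.5] w 49.4
tool delta mm [80.6 -6.3 22.7]
[[-0.096 -0.007  0.995]
 [ 0.026  1.     0.009]
 [-0.995  0.027 -0.096]]
```

Emit:
arm_command(deltas=[[0,-0.003,0.03,0.006],[0,-0.003,0.03,0],[0,0,0.03,0],[0,0,0,0],[0,0,0,0]])

```text
t: 34.4
ee_pos: [565.1, -233.4, 259.0]
orientation: [0.018, 1.663, 0.021]
ft_force: [-0.6, 0.4, -0.7]
width: 49.6
```

Emit:
arm_command(deltas=[[0,0,-0.01,0],[0,0,-0.01,0],[0,0,-0.01,0],[0,0,-0.01,0],[0,0,-0.01,0],[0,0,-0.01,0],[0,0,-0.005,0],[0,0,0,0],[0,0,0,0]])

```text
t: 35.3
ee_pos: [490.6, -233.7, 268.0]
orientation: [0.019, 1.663, 0.019]
ft_force: [0.2, 0.3, -0.2]
width: 49.7
```

Emit:
arm_command(deltas=[[0,0,0.05,0],[0,0,0.05,0],[0,0,0.05,0],[0,0,0,0],[0,0,0,0]])

```text
t: 35.8
ee_pos: [643.7, -232.8, 251.1]
orientation: [0.02, 1.665, 0.019]
ft_force: [-0.2, 0.1, -0.2]
width: 49.6
```

Emit:
arm_command(deltas=[[0,0,-0.008,0],[0,0,-0.015,0],[0,0,-0.015,0],[0,0,-0.015,0],[0,0,-0.015,0],[0,0,-0.015,0],[0,0,-0.015,0],[0,0,-0.015,0],[0,0,-0.015,0],[0,0,-0.008,0]])

```text
t: 36.8
ee_pos: [488.1, -231.8, 267.7]
orientation: [0.024, 1.668, 0.016]
ft_force: [0.4, 0.6, -1.1]
width: 49.5
```

That isn't productive. The cap leans only about 3° relative to upright, and the taper and play allow for that, so it will level itself on the shoulder. Allowing for the lean, I'll aim the TCP at x≈488.3, y≈-231.7.

Run:
```python
from h import *
todelta([488.3,-231.7,200])
```

```text
t 36.8 tcp [ 488.1 -231.8  267.7] f [ 0.4  0.6 -1.1] w 49.5
tool delta mm [67.3 -1.6  6.8]
[[-0.097  0.006  0.995]
 [ 0.025  1.    -0.004]
 [-0.995  0.025 -0.097]]
```

Emit:
arm_command(deltas=[[0,0,0.002,-0.005],[0,0,0,0],[0.006,0,0.001,0],[0.01,0,0.002,0],[0.01,0,0.002,0],[0.01,0,0.002,0],[0.01,0,0.001,0],[0.005,0,0,0],[0,0,0,0]])

```text
t: 37.7
ee_pos: [492.4, -229.9, 210.3]
orientation: [0.021, 1.669, 0.021]
ft_force: [-0.9, -0.2, -0.2]
width: 49.7
```

Run:
```python
from h import *
todelta([488.3,-231.7,200])
```

```text
t 37.7 tcp [ 492.4 -229.9  210.3] f [-0.9 -0.2 -0.2] w 49.7
tool delta mm [10.6 -2.1 -3.1]
[[-0.098  0.001  0.995]
 [ 0.026  1.     0.001]
 [-0.995  0.026 -0.098]]
```

Emit:
arm_command(deltas=[[0.003,-0.001,-0.001,0],[0.004,-0.001,-0.001,0],[0.003,0,0,0],[0,0,0,0],[0,0,0,0]])

```text
t: 38.2
ee_pos: [489.5, -232.2, 200.4]
orientation: [0.021, 1.668, 0.02]
ft_force: [-0.4, -0.3, 0.2]
width: 49.4
```

Run:
```python
from h import *
todelta([488.3,-231.7,190])
c=ctrl.get_calibration("wrist")
cv2.imwrite("pics/w13.png",ctrl.get_image("wrist")[:,:,::-1])
cv2.imwrite("pics/s4.png",cv2.resize(ctrl.get_image("scene")[120:280,130:330,::-1],(800,600)))
```

```text
t 38.2 tcp [ 489.5 -232.2  200.4] f [-0.4 -0.3  0.2] w 49.4
tool delta mm [10.4  0.2 -0.2]
[[-0.097  0.002  0.995]
 [ 0.025  1.     0.001]
 [-0.995  0.025 -0.097]]
```

View pics/s4.png

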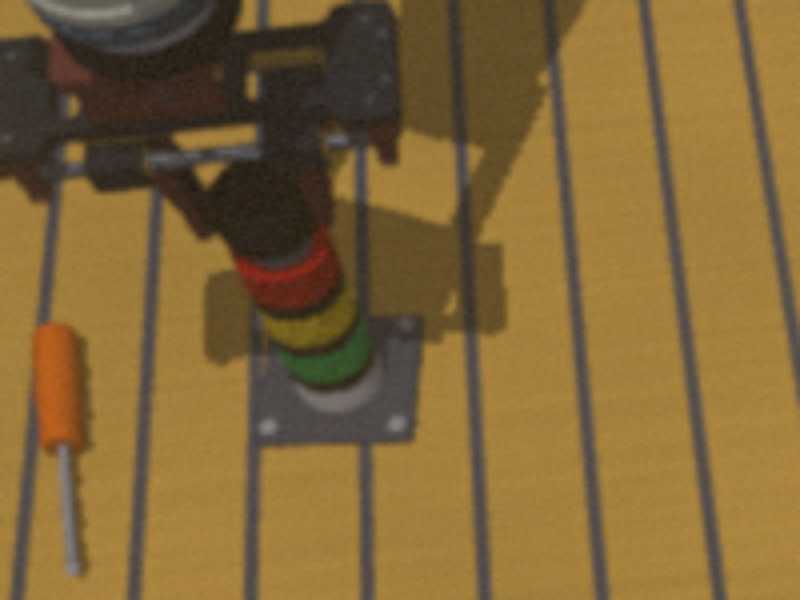

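The cap is lined up over the red spigot. Lowering in small steps.

Emit:
arm_command(deltas=[[0.003,0,0,0],[0.003,0,0,0],[0.003,0,0,0],[0,0,0,0]])

```text
t: 38.7
ee_pos: [488.9, -232.0, 191.1]
orientation: [0.02, 1.667, 0.02]
ft_force: [-0.7, 0.0, -1.4]
width: 49.6
```

Emit:
arm_command(deltas=[[0.002,0,0,0],[0.002,0,0,0],[0,0,0,0]])

```text
t: 39.0
ee_pos: [488.4, -231.8, 186.6]
orientation: [0.02, 1.667, 0.02]
ft_force: [-0.6, 0.4, -0.0]
width: 49.7
```

Emit:
arm_command(deltas=[[0.001,0,0,0],[0.001,0,0,0],[0,0,0,0]])

```text
t: 39.3
ee_pos: [488.2, -231.8, 184.5]
orientation: [0.02, 1.667, 0.02]
ft_force: [0.3, 0.2, -0.1]
width: 49.6
```

Emit:
arm_command(deltas=[[0.001,0,0,0],[0.001,0,0,0],[0,0,0,0]])

```text
t: 39.6
ee_pos: [488.1, -231.7, 182.4]
orientation: [0.02, 1.667, 0.02]
ft_force: [0.3, -0.3, -0.7]
width: 49.9
```

Emit:
arm_command(deltas=[[0.001,0,0,0],[0,0,0,0]])

```text
t: 39.8
ee_pos: [488.2, -231.8, 181.7]
orientation: [0.02, 1.666, 0.019]
ft_force: [0.1, 0.6, 1.2]
width: 50.3
```

Emit:
arm_command(deltas=[[0.001,0,0,0],[0,0,0,0]])

```text
t: 40.0
ee_pos: [488.7, -232.0, 181.3]
orientation: [0.019, 1.665, 0.019]
ft_force: [0.2, 0.6, 1.6]
width: 49.9
```

Emit:
arm_command(deltas=[[0.001,0,0,0],[0.001,0,0,0]])

```text
t: 40.2
ee_pos: [489.5, -232.2, 180.8]
orientation: [0.019, 1.663, 0.018]
ft_force: [-1.3, 1.8, 13.6]
width: 49.3
```

Emit:
arm_command(deltas=[[0.001,0,0,0],[0,0,0,0]])

```text
t: 40.4
ee_pos: [490.3, -232.3, 181.4]
orientation: [0.019, 1.661, 0.018]
ft_force: [0.4, 0.7, 0.7]
width: 49.5
```

Contact is firm at about 181 mm, the expected home height. Releasing and rising.

Emit:
arm_command(deltas=[[0,0,0,0],[0,0,0,0],[0,0,0,0],[0,0,0,0],[0,0,0,0],[0,0,0,0]], hand=0.0878)

```text
t: 41.0
ee_pos: [489.3, -232.0, 179.9]
orientation: [0.019, 1.663, 0.019]
ft_force: [-0.1, 0.5, 0.2]
width: 87.7
```

Run:
```python
from h import *
st()
cv2.imwrite("pics/w14.png",ctrl.get_image("wrist")[:,:,::-1])
```

```text
t 41.0 tcp [ 489.3 -232.   179.9] f [-0.1  0.5  0.2] w 87.7
```

View pics/w14.png

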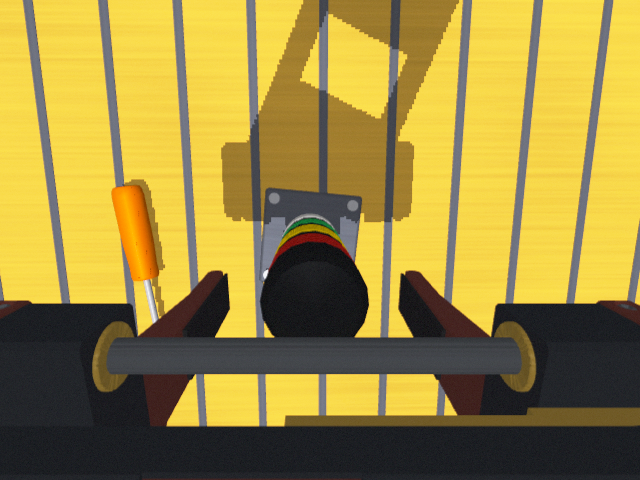

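The jaws are clear on both sides of the cap, which is at about (314,300). Rising and backing off.

Emit:
arm_command(deltas=[[-0.01,0,0.001,0],[-0.02,0,0,0],[-0.02,0,0,0],[-0.025,0,0,0],[-0.025,0,0,0],[-0.02,0,0,0],[-0.01,0,0,0],[0,0,0,0],[0,0,0,0]])

```text
t: 41.95
ee_pos: [503.2, -235.1, 318.2]
orientation: [0.019, 1.662, 0.018]
ft_force: [0.5, 0.0, 0.0]
width: 87.5
```

Run:
```python
from h import *
st()
c=ctrl.get_calibration("wrist")
cv2.imwrite("pics/w15.png",ctrl.get_image("wrist")[:,:,::-1])
im=ctrl.get_image("scene")[:,:,::-1]
cv2.imwrite("pics/s5f.png",im)
cv2.imwrite("pics/s5.png",cv2.resize(im[140:260,160:320],(800,600),interpolation=cv2.INTER_CUBIC))
s=ctrl.get_calibration("scene")
for z in (30,70,110,150,174):
    cen=np.array([485.8,-231.4,z]);p=[proj(s,cen+[25*np.cos(a),25*np.sin(a),0]) for a in np.linspace(0,6.28,60)]
    p=np.array(p);print(z,((p[:,0].min()-160)*5).round(),((p[:,0].max()-160)*5).round(),((p[:,1].max()-140)*5).round(),((p[:,1].min()-140)*5).round())
print("wrist",proj(c,[485.8,-231.4,174]))
```

```text
t 41.95 tcp [ 503.2 -235.1  318.2] f [0.5 0.  0. ] w 87.5
30 208.0 319.0 424.0 329.0
70 186.0 301.0 377.0 280.0
110 162.0 282.0 326.0 227.0
150 136.0 261.0 271.0 169.0
174 120.0 248.0 236.0 133.0
wrist (np.float64(312.9813035804291), np.float64(229.0397241098734))
```

View pics/s5.png

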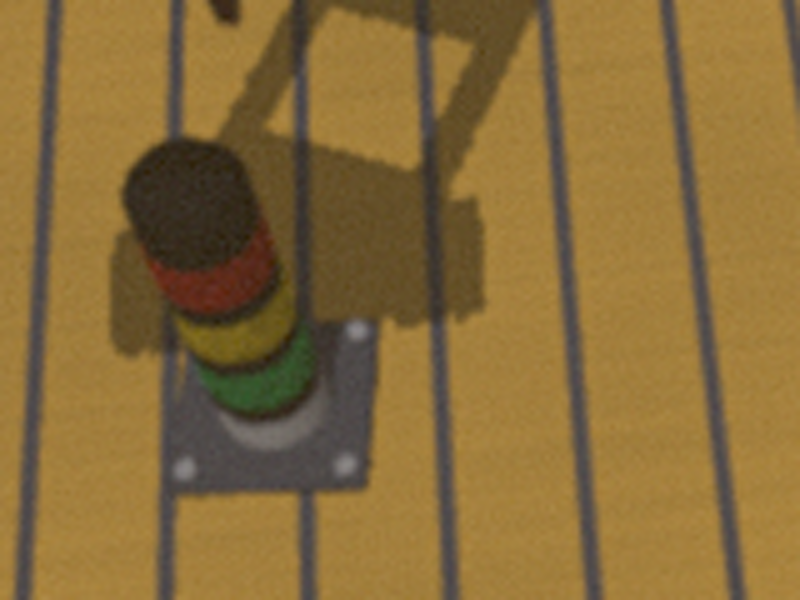

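View pics/w15.png

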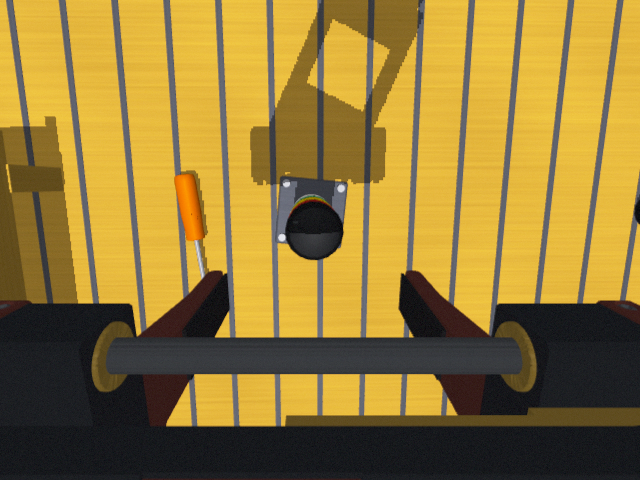

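View pics/s5f.png

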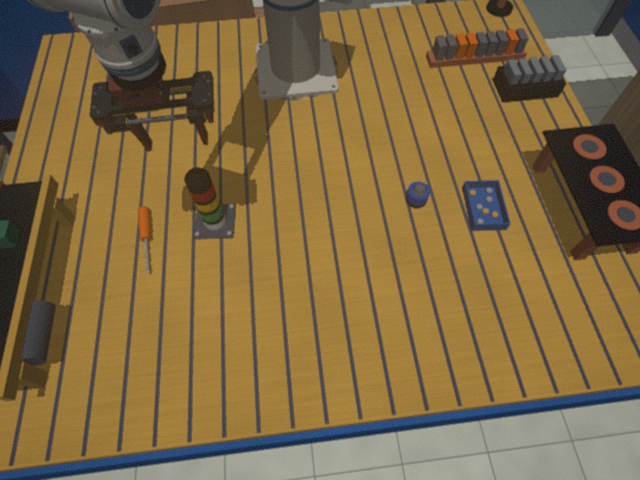

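Every seam is where it should be. In the 5x scene crop the cap/red seam is at v≈272 (predicted 271), and the cap is centred in the wrist view at (314,231), predicted (313,229). Blue, tray and screwdriver have not moved, so I'm handing in.

Run:
```python
from workcell import ctrl
print(ctrl.close_job())
```

```text
the job is handed in; nothing more can be done
None
```

I built the tower in the order green, yellow, red, cap and handed it in at about 42 s of the 125 s allowed. The gripper was open and about 140 mm above its release height at the cap.

- **Seating:** each part touched down within about 1 mm of its expected home height. The largest force I read was about 20 N. In the last pictures the parts are concentric within 1–2 pixels and the cap/red seam is within a pixel of its predicted home position. I saw no gaps between the parts.
- **Bystanders:** the blue module, tray and screwdriver look unmoved in the last scene picture. I judged this by eye, not by measurement.
- **What went wrong:**
  - The tool's tilt crept up to about 5.5° during fast sideways moves, and trying to reverse it in free air did not help.
  - So the cap went on leaning about 3° in the jaws and levelled as it was pressed home and released.

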